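Clamp a bush in the vee fixture with its cam-locked rod

TASK

Load the grey steel bush into the green vee fixture, ready for reaming: stand it on the bed between the steel vee and the orange sprung pad, then push the clamp rod up by its black knob until the bush sits home in the vee and the pad is squeezed about half-way into the rod, gently and never so hard that the pad bottoms. Then swing the red cam lever right over centre to its stop so that it locks the rod, and leave the loose things beside the fixture (flanged bush, spanner, paste tin) where they are.

Things in the scene. Friction and masses are not known exactly. Their poses are not given: they have to be found in the camera images.
- fixture: Green cast fixture bolted down, 264 x 90 mm. Origin: on the bench top; x along the clamp rod from the vee to the hand knob, y across (lever on the -y side), z up. All fixture offsets are in this frame, mm. Split clamp head at x 54 to 100, y within 28, 76 high; end block behind the vee at x -156 to -120, 46 high.
- bed (a point): Good spot to stand the bush's centre: on the bare steel bed, fixture (-24, 0, 14). The bed's top is 14 mm above the bench, open on both sides, 72 mm wide; the pad face is at x 22 to 34 at the start. The bush slides on it with up to 3 N.
- vee_middle (a point): Middle of the range in which the apex of the steel vee can stand, on the bed, fixture (-82, 0, 14). The vee (120 degrees, opening to +x, 30 mm high, 46 wide, tips 13 mm before the apex) is set firm by a screw up to 14 mm to either side of this point along x; the setting is not measured. The bush at home has its axis 30 mm from the apex.
- steel_bush: The grey turned steel bush to be clamped, 52 mm across, 42 mm high, 0.38 kg or somewhat more or less, standing on the bench. Origin: centre of its underside; z is its axis.
- clamp_rod: Steel rod, 16 mm across, sliding on the fixture's line y = 0, 32 mm above the bench. Origin: on the axis at the face of the free pad; x to the knob. Unlocked it drags with a steady 11 N and stays where it is left; pushed 82 mm at most from its stop at the knob end; it starts within 12 mm of that stop. Pushing takes 11 N plus what the pad presses on the bush.
- pad_face (a point): Where the face of the orange pad (24 mm across, on the rod's vee end) stands when the pad is free; a point of the rod, so it does not show how far the pad is squeezed. The sprung pad gives from 1.5 N on, 3 N per mm, for 3.5 mm; half-way in is about 7 N, then it bottoms at 12 N.
- knob_back (a point): Centre of the flat back (+x end) of the black hand knob, 36 mm across, 22 mm long, 173 mm from the rod's origin, 32 mm above the bench. Push here towards the fixture's -x; nothing is behind it.
- lever_pivot (a point): Upright pivot of the cam lever at the arm's mid height, fixture (77, -46, 60).
- cam_lever (a joint): Angle of the cam lever: 0 open, 2.0 closed at its stop, growing counter-clockwise from above. At 0 the arm points 2.0 rad clockwise from fixture x (sideways, off the head), at 2.0 along fixture +x beside the rod. Starts at 0 to 0.25. Effort rises from 0.35 to at most 0.8 N m near 1.0 to 1.3; past the centre at 1.7 it snaps shut, before it springs back. Closed, the rod holds over 30 N.
- flanged_bush: Bystander: bronze flanged bush standing on the bench, 58 mm across, 90 mm high. Origin: centre of its underside.
- spanner: Bystander: steel combination spanner lying on the bench, 180 x 28 x 8 mm. Origin: centre of its underside.
- paste_tin: Bystander: blue tin, 62 mm across, 51 mm high. Origin: centre of its underside.
- lever_grip (a point): Middle of the outer part of the lever's red grip, 75 mm from the pivot. The arm is 94 mm long, red from 38 mm outwards, 12 mm wide, 16 mm high (52 to 68 mm above the bench); x along the arm to its tip, z up.
There are look-alikes about, which are no part of the job. Leave any brown or turquoise look-alike of the steel_bush alone.

How it is judged (in metres and radians):
On the way, in this order (a step that is already met when the one before it is completed fails the run):
1. the bush stands on the bed between the vee and the pad, released, with the lever still open (x of steel_bush in the frame of fixture between -0.073 and 0.006 m and z of steel_bush in the frame of fixture between 0.009 and 0.019 m and angle between steel_bush's own z axis and vertical below 0.1 rad and y of steel_bush in the frame of fixture between -0.025 and 0.025 m and contact force between the fingers and steel_bush below 0.1 N and value of joint cam_lever below 0.7 rad and contact force between steel_bush and clamp_rod below 3.5 N), for 0.2 s.
2. with the lever still open, the rod's pad presses the bush home with 4 to 14 N (x of steel_bush in the frame of fixture between -0.073 and 0.006 m and z of steel_bush in the frame of fixture between 0.009 and 0.019 m and angle between steel_bush's own z axis and vertical below 0.1 rad and y of steel_bush in the frame of fixture between -0.005 and 0.005 m and contact force between steel_bush and clamp_rod between 4 and 14 N and value of joint cam_lever below 0.7 rad), for 0.3 s.
At the end, for the whole second after the job is handed in: The lever is past its centre at its stop (angle over 1.85 rad); the bush stands upright on the bed at rest, within 4 mm of the vee's middle plane, and the pad still presses it into the vee with 4 to 14 N (x of steel_bush in the frame of fixture between -0.073 and 0.006 m and z of steel_bush in the frame of fixture between 0.009 and 0.019 m and angle between steel_bush's own z axis and vertical below 0.1 rad and y of steel_bush in the frame of fixture between -0.004 and 0.004 m and value of joint cam_lever above 1.85 rad and contact force between steel_bush and clamp_rod between 4 and 14 N and linear speed of steel_bush below 0.01 m/s); the robot touches nothing.
It fails at once if the pad bottomed: the rod presses the bush with more than 16 N (contact force between steel_bush and clamp_rod above 16 N).
It fails at once if the flanged bush, the spanner or the paste tin moved by more than 15 mm (distance of any of flanged_bush, spanner, paste_tin from where it was at the start of the episode above 0.015 m).
It also fails if it takes over 67 s, if anything falls off the work surface, if the arm or the gripper's body presses on something with over 40 N, if the wrist force passes 120 N, or if a joint passes its speed limit or range.

ROBOT

A 6-joint arm with a two-finger parallel gripper is mounted at the origin on a cart in front of the work surface, level with it; the furniture and walls round the work are solid. World frame = base frame: x ahead of the robot, y to its left, z up, the work surface at z = 0. Lengths are in mm, angles in rad, forces in N, time in s.
With the tool pointing down it reaches from about 300 to 875 mm from the base axis. Payload 6.4 kg.
Tool frame: the origin (TCP) lies on the mounting face of the last link; the fingertips stand 166 mm ahead of it and the grasp point (between the pads) lies 147 mm ahead of it (robot.tcp_to_grasp is the distance from the TCP to the grasp point, in mm); z points along the fingers, y is the line along which they close (so a half turn about z gives the same grasp; the last joint's range is limited). The gripper opens to 88 mm and grips with 3 to 60 N. Pads are 18 mm wide; open, the fingers measure 123 mm over their backs; the gripper's body (75 mm by 187 mm) begins 45 mm behind the grasp point.
Start: joints at [-1.37, 0.181, 1.607, -0, 1.354, -0.206], TCP at [227.529, -528.084, 404.714] pointing down, gripper open.
Joint ranges: [-2.99, 2.99], [-0.89, 2.07], [0.3, 2.58], [-1.14, 4.28], [0, 2.63], [-3.12, 3.12]. Speed limits (rad/s): [2.57, 2.57, 3.01, 3.14, 3.14, 3.14].

INTERFACE

Orientations are given as a unit quaternion [w, x, y, z].
In Python, from bench import robot, vision, models gives the robot as it stands. The module is installed in compiled form; this text tells all that it offers.
- The arm moves only by the tool step_arm, never from a script. Its argument "plan" is a list of rows, each a list of 7 numbers: the shift along the tool's x, y, z in units of 40 mm (1.0 is 40 mm), then the turn, a rotation vector about the tool's x, y, z in rad, then the closure, from 0 (fully open) to 1 (shut). In form: [[dx, dy, dz, ax, ay, az, jaw], ...]. A call has 1 to 20 rows; each row is the pose to reach, as a shift and turn from the pose commanded when the call began, along the tool's axes at that moment; what a row does not reach only later rows make up. A row lasts 1/8 s, in which the tool goes at most 62.5 mm and 10.7 degrees, less where a joint would pass 70% of its speed; a pose out of reach is approached as far as the arm can. A call with a gripper value outside its range is refused whole. The fingers move at their own pace and stop on an object; "force" is the grip in N (left out, the last holds). Time passes only in rows, so rows that repeat a pose let the fingers close. It gives the time, the measured TCP pose, the force, the opening and the grip force at its end, in the units of the state.
- robot.state(): the state, without advancing time (a new reading comes with each control period).
- vision.camera(name): name is "side" or "top"; returns a dict with "color" (480x640x3 uint8, blue, green, red), "intrinsics" (3x3 intrinsics, pixels), "pose" (4x4, takes a point from camera to world coordinates). Camera axes: x right, y down, z forward; pixel columns grow to the right and rows downward; lengths in mm; the calibration is good to about 2 mm. A picture is of the moment at which its call begins. There is no depth.
- robot.job_done(): hands the job in; it is judged then, once.
Trained networks look in a picture, given as the dict that the camera call returned (one of the last four; its "shot" number tells which), for a name from the list of things; names that differ only in an ending like _2 or _b are one class to them, and where a whole thing is asked for, a point or a joint stands for the part that bears it (a point fixed in the world has none). Each returns a list of dicts, best first, with "confidence" (0 to 1); they miss things now and then, are a little off and sometimes report something else, mostly with a low value. They report only what shows in the picture. A call takes as long as a camera call. They do not tell look-alikes from the thing itself.
- models.spot_in(picture, name): "centre" ([x, y, z] in mm, in the coordinates of the camera as it stood for that picture, good to about 4 mm: the middle of the surface that is visible of it).
The state is a dict: "clock": time; "qpos": joint angles; "qvel": joint speeds; "tau": joint torques, N m; "tool_pos": TCP position; "ee_rot": TCP orientation; "wrist_force": force on the tool from outside, world axes, zero at the start; "wrist_torque": the same for the moment, N m; "grip_width": finger opening in mm; "grasp_force": force on a finger pad.
Only numpy, scipy, OpenCV 4.12 (cv2) and the standard library are available. Lean on these libraries where they do the work, as an engineer would, in place of code of your own. Each camera call takes 0.05 s, during which the arm holds its last target. There are 200 camera calls.

## Working session

There is one attempt and no reset: what is moved stays moved. The work goes in short steps, Python scripts to look and compute and a tool call to move; the robot and the scene stay as the last step left them, time stands still between calls to the robot, and variables do not carry over. Pictures are saved under pics/ and viewed, at most 10 in all, crops included, and the job is handed in when it is done.

Besides the shell and the picture viewer there is one more tool, called after ">>>" as name([rows], argument=value, ...), one row to a line, values as JSON. step_arm: Moves the arm, as the interface text tells. Its arguments: {"type":"object","properties":{"plan":{"type":"array"},"force":{"type":"number"}},"required":["plan"]}

```bash
mkdir -p pics; cat > h.py <<'E'
import numpy as np, cv2
from bench import robot, vision, models
def world(p,c): 
    T=np.array(p["pose"]); return T[:3,:3]@np.array(c)+T[:3,3]
def ray(p,uv,z):
    K=np.array(p["intrinsics"]);T=np.array(p["pose"])
    d=T[:3,:3]@np.linalg.inv(K)@np.array([uv[0],uv[1],1.]);o=T[:3,3]
    return o+d*(z-o[2])/d[2]
def pix(p,w):
    K=np.array(p["intrinsics"]);T=np.array(p["pose"])
    c=T[:3,:3].T@(np.array(w,float)-T[:3,3]);q=K@c;return q[:2]/q[2]
E
python3 - <<'E'
from h import *
np.set_printoptions(precision=1,suppress=True)
for n in ("top","side"):
    p=vision.camera(n);cv2.imwrite(f"pics/{n}0.png",p["color"])
    print(n,np.array(p["pose"])[:3].tolist(),np.array(p["intrinsics"])[0])
    for k in ("fixture","steel_bush","clamp_rod","pad_face","knob_back","lever_pivot","cam_lever","lever_grip","flanged_bush","spanner","paste_tin"):
        try:
            for r in models.spot_in(p,k)[:4]:
                w=world(p,r["centre"]);print(k,round(r["confidence"],2),w,pix(p,w))
        except Exception as e: print(k,e)
print(robot.state())
E
```

```text
top [[-0.028072883620918577, -0.9971483689083287, 0.07005029328037246, 465.49739960134457], [-0.9995981880235517, 0.027728754644875446, -0.005880362733396654, 111.85739870209922], [0.003921186713022775, -0.07018722497224215, -0.9975261288535038, 1555.8570099151311]] [549.4   0.  321.6]
fixture 0.7 [ 569.5 -171.3   41.3] [420.7 238.5]
fixture 0.64 [583.9  -7.4  14.3] [360.6 235.7]
steel_bush 0.81 [414.2 605.1  47.1] [139.2 302.9]
steel_bush 0.66 [457.8 286.2  46.7] [255.8 283.6]
steel_bush 0.47 [568.8 273.8  45.2] [259.6 243.1]
clamp_rod 0.73 [ 567.5 -173.1   36.6] [421.1 239.3]
pad_face 0.56 [ 572.5 -169.1   37.5] [419.6 237.5]
knob_back 0.54 [ 569.2 -174.5   40.8] [421.8 238.6]
lever_pivot 0.58 [578.7  -9.   18.4] [361.3 237.4]
lever_pivot 0.52 [490.1 -79.2  66.7] [389.7 267.9]
lever_pivot 0.38 [433.9 143.2  29.3] [308.4 290.8]
cam_lever 0.45 [497.  -78.3  70.9] [389.4 265.3]
lever_grip 0.73 [493.3 -77.9  65.7] [389.1 266.8]
flanged_bush 0.52 [435.6 140.6  30. ] [309.3 290.1]
spanner 0.88 [ 530.5 -381.2    6.8] [493.2 251.1]
paste_tin 0.59 [672.3 190.8  42.5] [288.9 205.1]
side [[-0
[... 666 characters left out ...]

lever_pivot 0.43 [567.1 -99.7  34.1] [391.9 244.3]
lever_pivot 0.42 [435.3 284.7  29.6] [260.9 283. ]
cam_lever 0.55 [486.2 -68.7  67.7] [391.9 246. ]
lever_grip 0.51 [486.6 -76.8  61.4] [394.6 247.8]
flanged_bush 0.6 [420.  142.2  47.2] [319.1 273. ]
paste_tin 0.76 [677.2 196.7  33.5] [284.  239.5]
{'clock': 1.2, 'qpos': array([-1.4,  0.2,  1.6,  0. ,  1.4, -0.2]), 'qvel': array([-0., -0.,  0.,  0., -0., -0.]), 'tau': array([ -0. , -43.4, -34.2,   0.1,   0. ,   0. ]), 'tool_pos': array([ 227.5, -528.1,  404.7]), 'ee_rot': array([-0. ,  1. ,  0.2,  0. ]), 'wrist_force': array([-0.6, -0.4,  0.2]), 'wrist_torque': array([ 0. , -0.1,  0. ]), 'grasp_force': 0.0, 'grip_width': 88.24912553291408}
```

View pictures.

```bash
python3 - <<'E'
import cv2,numpy as np
a=cv2.imread("pics/top0.png");
c=cv2.resize(a[170:340,110:320],None,fx=3.8,fy=3.4,interpolation=cv2.INTER_CUBIC)
cv2.imwrite("pics/top_bush.png",cv2.resize(a[180:330,110:310],(800,600),interpolation=cv2.INTER_CUBIC))
cv2.imwrite("pics/top_fix.png",cv2.resize(a[180:310,310:470],None,fx=5,fy=4.6,interpolation=cv2.INTER_CUBIC)[:598])
E
```

```text
(no output)
```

View pics/top0.png

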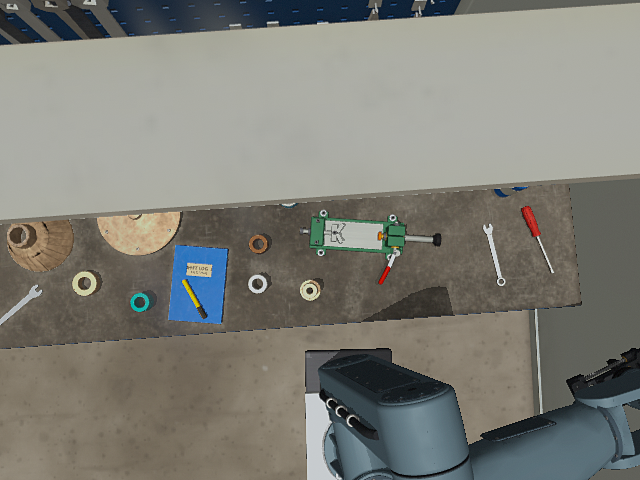

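View pics/top_bush.png

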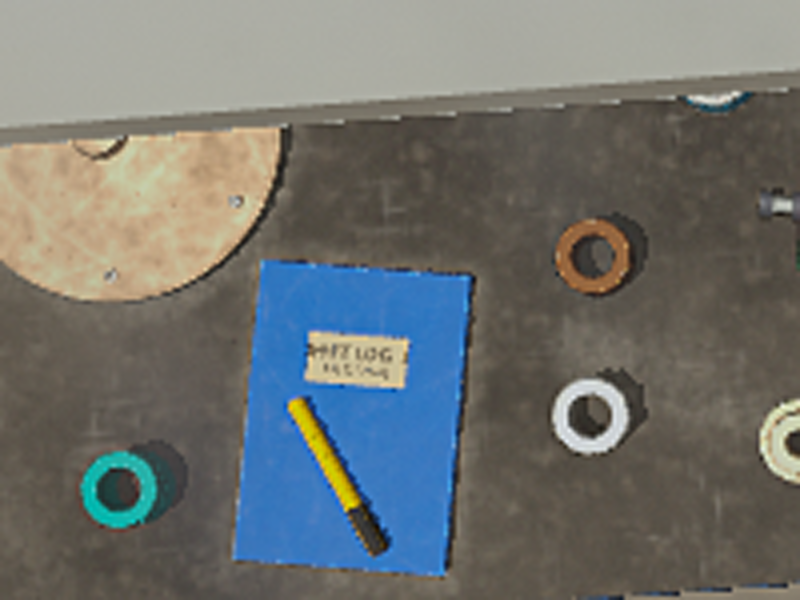

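View pics/top_fix.png

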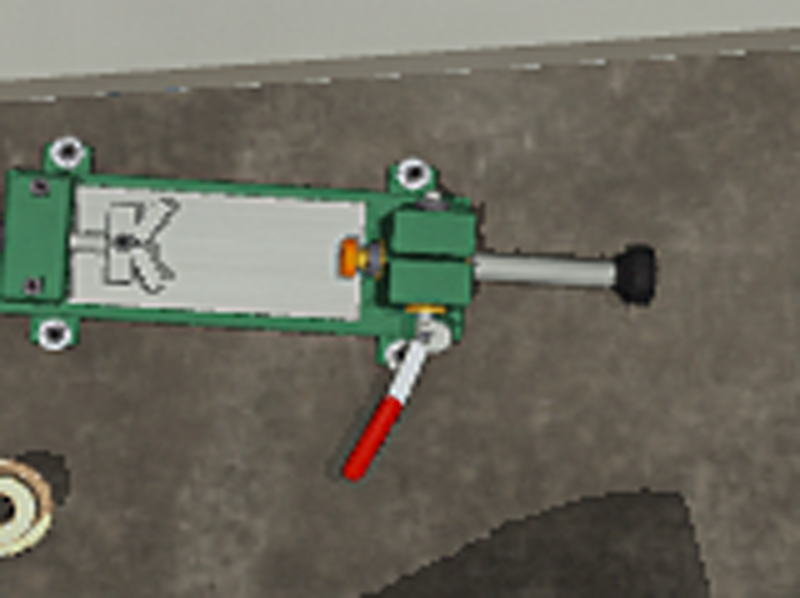

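View pics/side0.png

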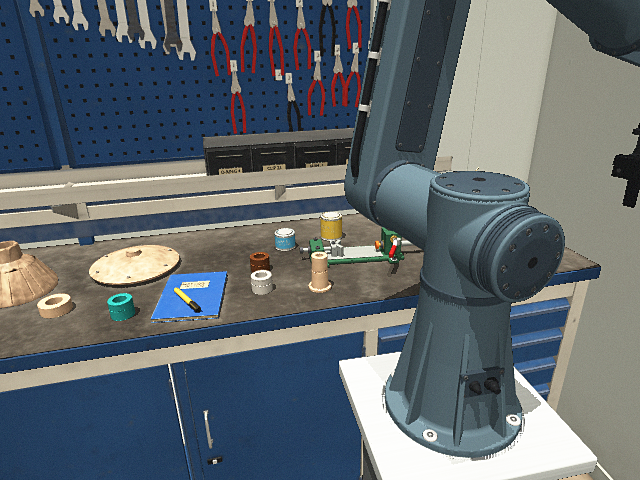

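Candidates for the bush are the grey ring at top-image px (258,284), the brown one at (259,243) and the turquoise one at (139,302). The grey one (crop px 591,416) fits "grey steel"; the brown and turquoise ones are the look-alikes. The fixture spans px (311–441, 213–258). The lever is open, with its red grip at (385,272). An overhead shelf edge runs along rows 185–215.

```bash
cat > fit.py <<'E'
from h import *
from scipy.optimize import least_squares
from scipy.spatial.transform import Rotation as R
np.set_printoptions(precision=2,suppress=True)
p=vision.camera("top"); s=vision.camera("side"); im=p["color"]
c=lambda u,v:(310+u/5-.4,180+v/4.6-.4)
obs=[((77,-46,68),c(432,335)),((201,0,32),c(655,273)),((54,28,76),c(393,206)),((100,28,76),c(475,212)),((54,-28,76),c(390,300)),((100,-28,76),c(470,305)),
((-156,45,46),c(8,170)),((-120,45,46),c(75,176)),((-120,-45,46),c(68,302)),((-156,-45,46),c(0,296))]
def tr(q,f):
    a=q[2];return np.array([q[0]+np.cos(a)*f[0]-np.sin(a)*f[1],q[1]+np.sin(a)*f[0]+np.cos(a)*f[1],f[2]])
def res(q):
    out=[]
    for i,(f,u) in enumerate(obs):
        f=list(f)
        e=pix(p,tr(q,f))-np.array(u)
        if i==1:
            n=np.array([0,1.]);out+=[e[1]]
        else: out+=list(e)
    return np.array(out)
q=least_squares(res,[575,-20,-1.57],loss="soft_l1").x
print("fix",q,"res",res(q))
np.save("fix.npy",q)
print("end-block y half-width uncertain; bush/bed at",tr(q,(-24,0,14)),"knob uv ray z32",ray(p,c(655,273),32))
# bush: white-grey blob
g=im[265:305,240:276].astype(int);m=((g.min(2)>150)&(g.max(2)-g.min(2)<30)).astype(np.uint8)
ct=max(cv2.findContours(m,cv2.RETR_EXTERNAL,cv2.CHAIN_APPROX_NONE)[0],key=cv2.contourArea)
(x,y),r=cv2.minEnclosingCircle(ct);print("bush px",x+240,y+265,r,ray(p,(x+240,y+265),42))
for k in ("side",):
  for r in models.spot_in(s,"steel_bush")[:3]: print(world(s,r["centre"]))
# shelf edge: top image points vs side image rays
A,B=(0,218),(570,182)
Tt=np.array(p["pose"]);K=np.array(p["intrinsics"])
d=lambda P,uv:np.array(P["pose"])[:3,:3]@np.linalg.inv(P["intrinsics"])@np.array([*uv,1.])
n=np.cross(d(p,A),d(p,B));o=Tt[:3,3]
for uv in [(100,176),(100,204),(100,222),(100,235),(320,166),(320,190),(320,200),(320,215)]:
    D=d(s,uv);O=np.array(s["pose"])[:3,3];t=n@(o-O)/(n@D);print(uv,O+t*D)
st=robot.state();w=st["ee_rot"];print(R.from_quat([w[1],w[2],w[3],w[0]]).as_matrix(),st["clock"])
E
python3 fit.py
```

```text
fix [584.39 -22.64  -1.66] res [-0.85 -0.14  0.    0.16  0.01  0.73 -0.33 -0.23  0.19  0.78  0.07  0.24
 -1.5  -0.16 -2.07 -0.59  3.   -0.05  3.56]
end-block y half-width uncertain; bush/bed at [586.42   1.27  14.  ] knob uv ray z32 [ 567.26 -228.42   32.  ]
bush px 257.0 283.65384674072266 9.255276679992676 [457.63 283.53  42.  ]
[395.45 605.17  33.08]
[435.64 286.66  30.08]
[546.02 275.76  33.26]
(100, 176) [636.68 650.25 271.33]
(100, 204) [647.23 668.08 195.89]
(100, 222) [654.39 680.19 144.7 ]
(100, 235) [659.76 689.26 106.31]
(320, 166) [659.84  87.12 252.23]
(320, 190) [670.66  86.31 179.53]
(320, 200) [675.37  85.96 147.86]
(320, 215) [682.68  85.41  98.74]
[[ 0.92  0.4  -0.  ]
 [ 0.4  -0.92 -0.  ]
 [-0.    0.   -1.  ]] 1.35
```

```bash
python3 - <<'E'
import cv2
a=cv2.imread("pics/side0.png");cv2.imwrite("pics/side_shelf.png",cv2.resize(a[120:300,180:420],(800,600),interpolation=cv2.INTER_CUBIC))
E
sed -i 's/,45,46)/,38,46)/g;s/,-45,46)/,-38,46)/g' fit.py; python3 fit.py|head -4
```

```text
fix [585.16 -22.67  -1.66] res [-0.99 -0.23  0.26  0.23 -0.12  0.79 -0.34 -0.32  0.05  0.68  0.05  0.22
  0.32 -0.18 -0.15 -0.53 -0.14  0.02  0.33]
end-block y half-width uncertain; bush/bed at [587.37   1.23  14.  ] knob uv ray z32 [ 567.26 -228.42   32.  ]
bush px 257.04014587402344 283.61678886413574 9.271490097045898 [457.72 283.42  42.  ]
```

View pics/side_shelf.png

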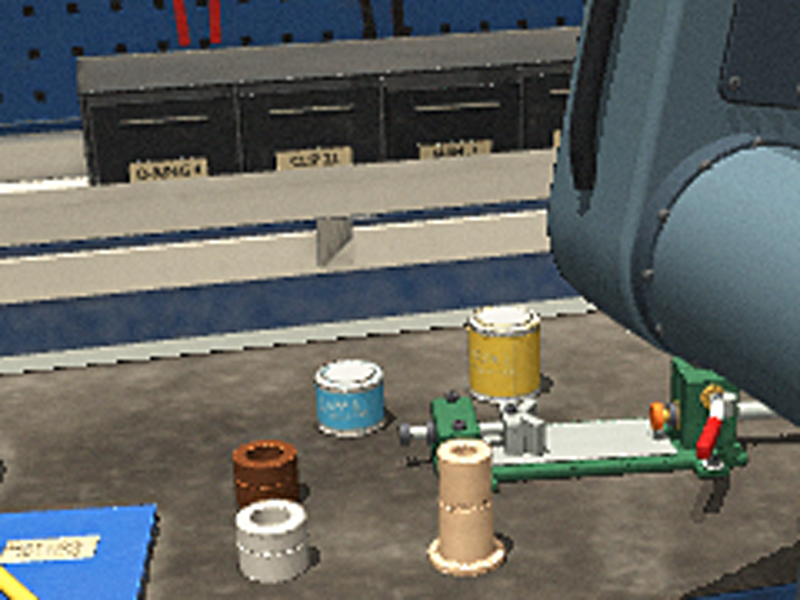

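```bash
cat >> h.py <<'E'
from scipy.spatial.transform import Rotation as R
np.set_printoptions(precision=3,suppress=True)
FIX=[585.2,-22.7,-1.66]
def fw(f):
    a=FIX[2];return np.array([FIX[0]+np.cos(a)*f[0]-np.sin(a)*f[1],FIX[1]+np.sin(a)*f[0]+np.cos(a)*f[1],f[2]])
def wf(w):
    a=FIX[2];d=np.array(w)[:2]-FIX[:2];return np.array([np.cos(a)*d[0]+np.sin(a)*d[1],-np.sin(a)*d[0]+np.cos(a)*d[1],w[2]])
def Rd(psi): # tool down, closing axis (tool y) at angle psi
    y=np.array([np.cos(psi),np.sin(psi),0]);z=np.array([0,0,-1.]);return np.stack([np.cross(y,z),y,z],1)
def row(tcp,psi=FIX[2]+np.pi/2,st=None):
    st=st or robot.state();q=st["ee_rot"];R0=R.from_quat([*q[1:],q[0]]).as_matrix()
    return np.r_[R0.T@(np.array(tcp)-st["tool_pos"])/40,R.from_matrix(R0.T@Rd(psi)).as_rotvec()]
E
python3 - <<'E'
from h import *
s=vision.camera("side")
print("back edge",ray(s,(320,213),0),"yellow base near",ray(s,(331,239),0),"shelf if z=150",ray(s,(320,192),150))
print(row([457.5,284,300]),row([457.5,284,171]))
print(fw((77,-46,60)),fw((206,0,32)),fw((-24,0,14)),wf((467.7,141,0)))
E
```

```text
back edge [962.962  30.038   0.   ] yellow base near [722.196  43.856   0.   ] shelf if z=150 [744.037  71.886 150.   ]
[ 13.313 -16.369   2.618  -0.     -0.     -1.075] [ 13.313 -16.369   5.843  -0.     -0.     -1.075]
[532.523 -95.296  60.   ] [ 566.848 -227.881   32.   ] [587.338   1.205  14.   ] [-152.582 -131.616    0.   ]
```

>>> step_arm([
  [13.3, -16.4, 2.6, 0, 0, -1.075, 0],
  [13.3, -16.4, 2.6, 0, 0, -1.075, 0],
  [13.3, -16.4, 2.6, 0, 0, -1.075, 0],
  [13.3, -16.4, 2.6, 0, 0, -1.075, 0],
  [13.3, -16.4, 2.6, 0, 0, -1.075, 0],
  [13.3, -16.4, 2.6, 0, 0, -1.075, 0],
  [13.3, -16.4, 2.6, 0, 0, -1.075, 0],
  [13.3, -16.4, 2.6, 0, 0, -1.075, 0],
  [13.3, -16.4, 2.6, 0, 0, -1.075, 0],
  [13.3, -16.4, 2.6, 0, 0, -1.075, 0],
  [13.3, -16.4, 2.6, 0, 0, -1.075, 0],
  [13.3, -16.4, 2.6, 0, 0, -1.075, 0],
  [13.3, -16.4, 2.6, 0, 0, -1.075, 0],
  [13.3, -16.4, 2.6, 0, 0, -1.075, 0],
  [13.3, -16.4, 2.6, 0, 0, -1.075, 0],
  [13.3, -16.4, 2.6, 0, 0, -1.075, 0],
  [13.3, -16.4, 2.6, 0, 0, -1.075, 0],
], force=20)

```text
clock: 3.68
tool_pos: [456.5, 283.7, 301.0]
ee_rot: [0.0, 0.738, 0.674, -0.0]
wrist_force: [0.8, -0.8, 0.1]
grip_width: 88.0
grasp_force: 0.0
```

```bash
python3 - <<'E'
from h import *
st=robot.state();print(st["clock"],st["tool_pos"],st["wrist_force"],row([457.5,284,171]))
s=vision.camera("side");T=vision.camera("top");
v=np.hstack([cv2.resize(s["color"][140:340,180:380],(400,400)),cv2.resize(T["color"][200:330,210:340],(400,400))]);cv2.imwrite("pics/above.png",v)
E
```

```text
3.675 [456.513 283.745 300.953] [ 0.811 -0.756  0.064] [ 0.009  0.024  3.249  0.     0.    -0.001]
```

View pics/above.png

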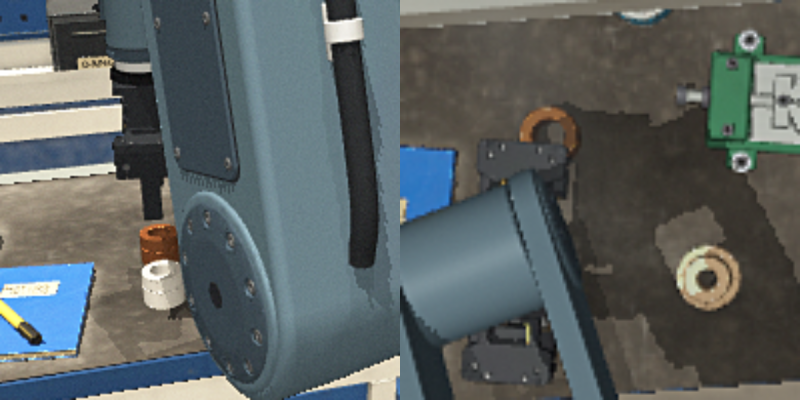

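The side view (left) shows a finger at (150,200), in front of the brown ring (160,240) and above the grey bush (163,283). The top view (right) shows the gripper's long body lying along world x over the bush. Descending to grasp.

>>> step_arm([
  [0, 0, 1.6, 0, 0, 0, 0],
  [0, 0, 2.6, 0, 0, 0, 0],
  [0, 0, 3.25, 0, 0, 0, 0],
  [0, 0, 3.25, 0, 0, 0, 0],
  [0, 0, 3.25, 0, 0, 0, 0.9],
  [0, 0, 3.25, 0, 0, 0, 0.9],
  [0, 0, 3.25, 0, 0, 0, 0.9],
  [0, 0, 3.25, 0, 0, 0, 0.9],
  [0, 0, 3.25, 0, 0, 0, 0.9],
  [0, 0, 3.25, 0, 0, 0, 0.9],
], force=20)

```text
clock: 5.03
tool_pos: [456.9, 285.0, 171.4]
ee_rot: [0.0, 0.738, 0.675, 0.0]
wrist_force: [-0.3, -0.6, 6.2]
grip_width: 51.2
grasp_force: 20.0
```

>>> step_arm([
  [0, 0, -1.6, 0, 0, 0, 0.9],
  [0, 0, -3.2, 0, 0, 0, 0.9],
  [0, 0, -3.2, 0, 0, 0, 0.9],
  [0, 0, -3.2, 0, 0, 0, 0.9],
])

```text
clock: 5.52
tool_pos: [455.8, 284.7, 297.5]
ee_rot: [-0.0, 0.738, 0.675, -0.001]
wrist_force: [0.5, -1.1, -4.2]
grip_width: 51.5
grasp_force: 20.0
```

```bash
python3 - <<'E'
from h import *
st=robot.state();print(st["clock"],st["tool_pos"],st["wrist_force"],st["grip_width"]);x=fw((-18,0,0));
print(x,row([*x[:2],300]),row([*x[:2],187]))
E
```

```text
5.525 [455.779 284.655 297.48 ] [ 0.5   -1.074 -4.194] 51.52666971918857
[586.804  -4.772   0.   ] [-6.916  3.905 -0.065 -0.002  0.001  0.   ] [-6.914  3.91   2.76  -0.002  0.001  0.   ]
```

>>> step_arm([
  [-2, 1.1, 0, 0, 0, 0, 0.9],
  [-4, 2.2, 0, 0, 0, 0, 0.9],
  [-5.5, 3.1, 0, 0, 0, 0, 0.9],
  [-6.9, 3.9, 0, 0, 0, 0, 0.9],
  [-6.9, 3.9, 0, 0, 0, 0, 0.9],
  [-6.9, 3.9, 0, 0, 0, 0, 0.9],
  [-6.9, 3.9, 0, 0, 0, 0, 0.9],
  [-6.9, 3.9, 0, 0, 0, 0, 0.9],
  [-6.9, 3.9, 0, 0, 0, 0, 0.9],
])

```text
clock: 6.65
tool_pos: [586.8, -2.4, 298.3]
ee_rot: [-0.0, 0.737, 0.676, -0.0]
wrist_force: [-0.8, -0.5, -2.6]
grip_width: 51.6
grasp_force: 20.0
```

```bash
python3 - <<'E'
from h import *
st=robot.state();print(st["clock"],st["tool_pos"],st["wrist_force"],st["grip_width"]);x=fw((-18,0,0));
print(row([*x[:2],191]),row([*x[:2],186]))
s=vision.camera("side");T=vision.camera("top");
v=np.hstack([cv2.resize(s["color"][150:290,280:420],(400,400)),cv2.resize(T["color"][200:310,300:410],(400,400))]);cv2.imwrite("pics/above2.png",v)
E
```

```text
6.65 [586.849  -2.399 298.256] [-0.817 -0.537 -2.567] 51.60333837244207
[-0.06   0.007  2.681 -0.001 -0.     0.002] [-0.06   0.007  2.806 -0.001 -0.     0.002]
```

View pics/above2.png

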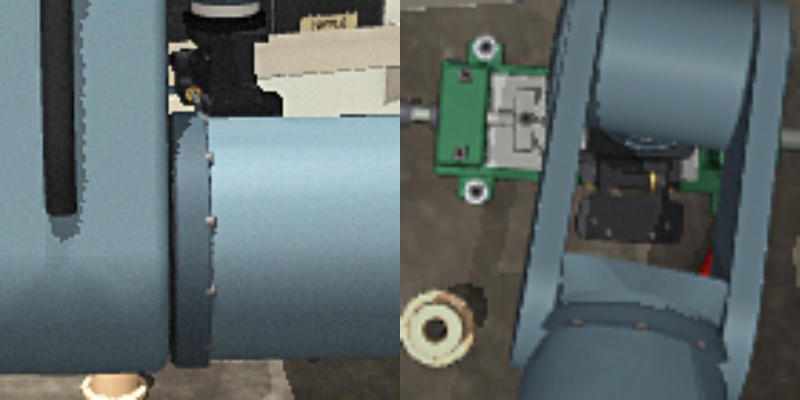

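The arm blocks most of both views. The top view does show the gripper over the bed, between the vee (525,115) and the head. Lowering with force watching.

>>> step_arm([
  [-0.05, 0, 1.4, 0, 0, 0, 0.9],
  [-0.05, 0, 2.4, 0, 0, 0, 0.9],
  [-0.05, 0, 2.7, 0, 0, 0, 0.9],
  [-0.05, 0, 2.75, 0, 0, 0, 0.9],
  [-0.05, 0, 2.78, 0, 0, 0, 0.9],
  [-0.05, 0, 2.8, 0, 0, 0, 0.9],
  [-0.05, 0, 2.8, 0, 0, 0, 0.9],
])

```text
clock: 7.62
tool_pos: [587.6, -5.9, 187.7]
ee_rot: [0.001, 0.738, 0.675, 0.0]
wrist_force: [-0.7, 0.1, -4.2]
grip_width: 51.2
grasp_force: 20.0
```

>>> step_arm([
  [0, 0, 0.02, 0, 0, 0, 0.9],
  [0, 0, 0.04, 0, 0, 0, 0.9],
  [0, 0, 0.05, 0, 0, 0, 0.9],
  [0, 0, 0.05, 0, 0, 0, 0.9],
])

```text
clock: 8.12
tool_pos: [587.3, -5.9, 185.4]
ee_rot: [0.0, 0.738, 0.675, -0.0]
wrist_force: [-3.9, 0.6, 5.8]
grip_width: 51.4
grasp_force: 20.0
```

>>> step_arm([
  [0, 0, 0, 0, 0, 0, 0.15],
  [0, 0, 0, 0, 0, 0, 0.15],
  [0, 0, 0, 0, 0, 0, 0.15],
  [0, 0, 0, 0, 0, 0, 0.15],
  [0, 0, -1, 0, 0, 0, 0.15],
  [0, 0, -2.2, 0, 0, 0, 0.15],
  [0, 0, -2.5, 0, 0, 0, 0.5],
  [0, 0, -2.5, 0, 0, 0, 1],
])

```text
clock: 9.12
tool_pos: [587.4, -5.9, 285.3]
ee_rot: [0.001, 0.738, 0.675, 0.001]
wrist_force: [-0.3, -0.0, -0.5]
grip_width: 57.2
grasp_force: 0.0
```

```bash
python3 - <<'E'
from h import *
st=robot.state();print(st["clock"],st["tool_pos"],st["wrist_force"],st["grip_width"]);
x=fw((240,0,0));print(x,row([*x[:2],280]),row([*x[:2],179]))
E
```

```text
9.125 [587.408  -5.92  285.313] [-0.306 -0.008 -0.459] 57.20047942460002
[ 563.819 -261.746    0.   ] [-6.423 -0.019  0.134  0.002  0.     0.   ] [-6.422 -0.023  2.659  0.002  0.     0.   ]
```

>>> step_arm([
  [-1.5, 0, 0, 0, 0, 0, 1],
  [-3, 0, 0, 0, 0, 0, 1],
  [-4.5, 0, 0, 0, 0, 0, 1],
  [-6, 0, 0, 0, 0, 0, 1],
  [-6.4, 0, 0.2, 0, 0, 0, 1],
  [-6.4, 0, 0.2, 0, 0, 0, 1],
  [-6.4, 0, 0.2, 0, 0, 0, 1],
  [-6.4, 0, 1.5, 0, 0, 0, 1],
  [-6.4, 0, 2.4, 0, 0, 0, 1],
  [-6.4, 0, 2.65, 0, 0, 0, 1],
  [-6.4, 0, 2.65, 0, 0, 0, 1],
  [-6.4, 0, 2.65, 0, 0, 0, 1],
])

```text
clock: 10.62
tool_pos: [565.5, -261.0, 180.7]
ee_rot: [0.002, 0.738, 0.675, 0.0]
wrist_force: [-0.5, 0.3, -0.1]
grip_width: 0.4
grasp_force: 0.0
```

```bash
python3 - <<'E'
from h import *
st=robot.state();print(st["clock"],st["tool_pos"],wf(st["tool_pos"]),st["wrist_force"],st["grip_width"],row([*fw((240,0,0))[:2],179]));
s=vision.camera("side");T=vision.camera("top");
v=np.hstack([cv2.resize(s["color"][170:310,280:420],(400,400)),cv2.resize(T["color"][190:310,320:460],(400,400))]);cv2.imwrite("pics/knob.png",v)
E
```

```text
10.625 [ 565.454 -260.957  180.664] [239.069   1.558 180.664] [-0.543  0.269 -0.102] 0.3779822439692491 [-0.023 -0.039  0.042  0.003  0.002  0.001]
```

View pics/knob.png

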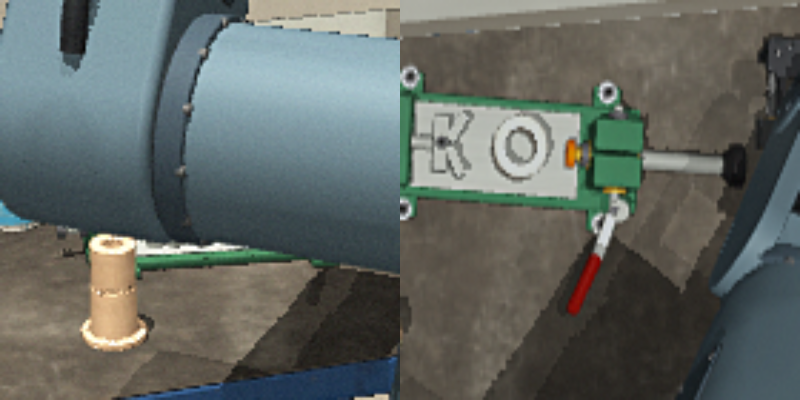

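The top crop shows the bush standing on the bed at (522,147), between the vee (447,143) and the pad (570,153). The knob back is at (745,163), and the bystanders haven't moved. I'll work out the expected travel first.

```bash
python3 - <<'E'
from h import *
T=vision.camera("top");c=lambda u,v:(320+(u-400)*.35-.3,190+v*.3-.3)
for n,u,z in (("bush",(522,147),56),("apex",(447,143),44),("veetip1",(468,115),44),("veetip2",(466,172),44),("pad",(567,152),32),("knobback",(746,163),32)): print(n,wf(ray(T,c(*u),z)))
E
```

```text
bush [-13.389  -0.653  56.   ]
apex [-85.076  -0.742  44.   ]
veetip1 [-66.171  23.771  44.   ]
veetip2 [-65.336 -23.658  44.   ]
pad [32.376 -0.053 32.   ]
knobback [207.01    1.458  32.   ]
```

>>> step_arm([
  [0.2, -0.04, 0.04, 0, 0, 0, 1],
  [0.4, -0.04, 0.04, 0, 0, 0, 1],
  [0.5, -0.04, 0.04, 0, 0, 0, 1],
  [0.55, -0.04, 0.04, 0, 0, 0, 1],
  [0.6, -0.04, 0.04, 0, 0, 0, 1],
  [0.65, -0.04, 0.04, 0, 0, 0, 1],
  [0.7, -0.04, 0.04, 0, 0, 0, 1],
  [0.75, -0.04, 0.04, 0, 0, 0, 1],
  [0.8, -0.04, 0.04, 0, 0, 0, 1],
])

```text
clock: 11.9
tool_pos: [565.5, -231.2, 177.2]
ee_rot: [0.002, 0.738, 0.675, -0.001]
wrist_force: [-2.2, -11.2, -3.2]
grip_width: 0.5
grasp_force: 5.6
```

```bash
cat > f.py <<'E'
from h import *
a=[]
for i in range(5):
    s=robot.state();a.append(np.r_[wf(s["tool_pos"]),s["wrist_force"]])
print(s["clock"],np.mean(a,0),np.std(a,0)[3:])
E
python3 f.py
```

```text
11.9 [209.414  -1.059 177.23   -2.187 -11.18   -3.167] [0. 0. 0.]
```

>>> step_arm([
  [0.07, 0.02, 0, 0, 0, 0, 1],
  [0.14, 0.02, 0, 0, 0, 0, 1],
  [0.21, 0.02, 0, 0, 0, 0, 1],
  [0.28, 0.02, 0, 0, 0, 0, 1],
  [0.35, 0.02, 0, 0, 0, 0, 1],
  [0.42, 0.02, 0, 0, 0, 0, 1],
  [0.49, 0.02, 0, 0, 0, 0, 1],
  [0.56, 0.02, 0, 0, 0, 0, 1],
  [0.63, 0.02, 0, 0, 0, 0, 1],
  [0.7, 0.02, 0, 0, 0, 0, 1],
  [0.77, 0.02, 0, 0, 0, 0, 1],
  [0.82, 0.02, 0, 0, 0, 0, 1],
  [0.86, 0.02, 0, 0, 0, 0, 1],
])

```text
clock: 13.52
tool_pos: [569.0, -197.3, 177.2]
ee_rot: [0.001, 0.738, 0.675, -0.002]
wrist_force: [-5.3, -12.7, -0.7]
grip_width: 0.4
grasp_force: 6.6
```

```bash
python3 f.py
```

```text
13.525 [175.309  -0.635 177.198  -5.33  -12.696  -0.697] [0. 0. 0.]
```

>>> step_arm([
  [0.03, -0.02, 0, 0, 0, 0, 1],
  [0.06, -0.02, 0, 0, 0, 0, 1],
  [0.09, -0.02, 0, 0, 0, 0, 1],
  [0.12, -0.02, 0, 0, 0, 0, 1],
  [0.15, -0.02, 0, 0, 0, 0, 1],
  [0.18, -0.02, 0, 0, 0, 0, 1],
])

```text
clock: 14.28
tool_pos: [569.3, -190.1, 177.2]
ee_rot: [0.002, 0.738, 0.675, -0.001]
wrist_force: [-1.3, -13.1, -4.3]
grip_width: 0.6
grasp_force: 6.5
```

```bash
python3 f.py
```

```text
14.275 [168.15   -0.914 177.246  -1.324 -13.147  -4.295] [0. 0. 0.]
```

>>> step_arm([
  [0.02, 0, 0, 0, 0, 0, 1],
  [0.04, 0, 0, 0, 0, 0, 1],
  [0.06, 0, 0, 0, 0, 0, 1],
])

```text
clock: 14.65
tool_pos: [569.5, -187.7, 177.2]
ee_rot: [0.002, 0.738, 0.675, -0.001]
wrist_force: [-1.6, -12.5, -3.9]
grip_width: 0.5
grasp_force: 6.5
```

>>> step_arm([
  [0.02, 0, 0, 0, 0, 0, 1],
  [0.04, 0, 0, 0, 0, 0, 1],
  [0.06, 0, 0, 0, 0, 0, 1],
])

```text
clock: 15.02
tool_pos: [569.8, -185.3, 177.3]
ee_rot: [0.002, 0.738, 0.675, -0.001]
wrist_force: [-2.9, -12.8, -4.5]
grip_width: 0.8
grasp_force: 6.5
```

>>> step_arm([
  [0.02, 0, 0, 0, 0, 0, 1],
  [0.04, 0, 0, 0, 0, 0, 1],
  [0.06, 0, 0, 0, 0, 0, 1],
])

```text
clock: 15.4
tool_pos: [569.9, -183.3, 177.3]
ee_rot: [0.002, 0.738, 0.675, -0.002]
wrist_force: [-3.0, -15.9, -3.8]
grip_width: 0.8
grasp_force: 7.9
```

>>> step_arm([
  [0.01, 0, 0, 0, 0, 0, 1],
  [0.02, 0, 0, 0, 0, 0, 1],
  [0.02, 0, 0, 0, 0, 0, 1],
])

```text
clock: 15.78
tool_pos: [570.0, -182.8, 177.3]
ee_rot: [0.002, 0.738, 0.675, -0.002]
wrist_force: [-1.7, -15.8, -4.7]
grip_width: 0.4
grasp_force: 8.2
```

```bash
python3 f.py;  python3 - <<'E'
from h import *
T=vision.camera("top");cv2.imwrite("pics/home.png",cv2.resize(T["color"][205:275,320:440],(800,467),interpolation=cv2.INTER_CUBIC))
E
```

```text
15.775 [160.867  -0.885 177.283  -1.739 -15.752  -4.701] [0. 0. 0.]
```

View pics/home.png

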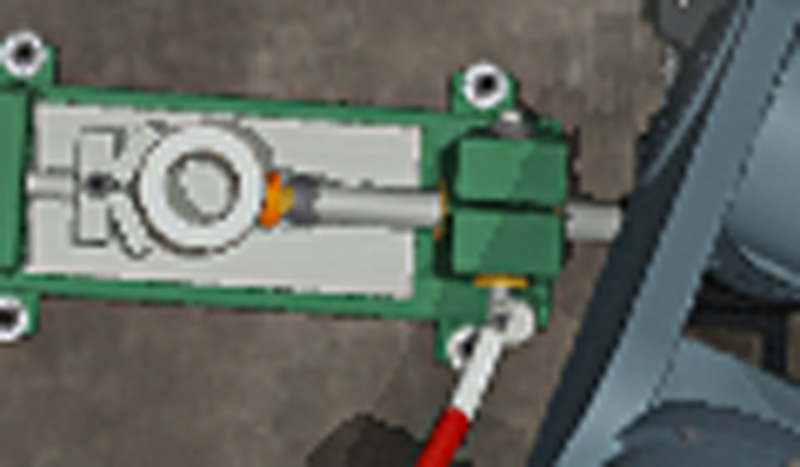

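The bush is seated in the vee at (202,186), with the pad at (272,200) against it. Squeezing a little more.

>>> step_arm([
  [0.01, 0, 0, 0, 0, 0, 1],
  [0.02, 0, 0, 0, 0, 0, 1],
  [0.02, 0, 0, 0, 0, 0, 1],
  [0.02, 0, 0, 0, 0, 0, 1],
])

```text
clock: 16.32
tool_pos: [570.0, -182.3, 177.3]
ee_rot: [0.003, 0.738, 0.675, -0.002]
wrist_force: [-1.8, -18.4, -6.2]
grip_width: 0.5
grasp_force: 8.8
```

>>> step_arm([
  [0, 0, 0, 0, 0, 0, 1],
  [0, 0, 0, 0, 0, 0, 1],
])

```text
clock: 16.58
tool_pos: [570.0, -182.3, 177.3]
ee_rot: [0.003, 0.738, 0.675, -0.002]
wrist_force: [-3.1, -18.2, -4.9]
grip_width: 0.3
grasp_force: 8.8
```

>>> step_arm([
  [0, 0, 0, 0, 0, 0, 1],
  [0, 0, 0, 0, 0, 0, 1],
])

```text
clock: 16.82
tool_pos: [570.0, -182.3, 177.3]
ee_rot: [0.003, 0.738, 0.675, -0.002]
wrist_force: [-3.0, -17.4, -5.7]
grip_width: 0.5
grasp_force: 8.8
```

>>> step_arm([
  [-0.3, 0, 0, 0, 0, 0, 1],
  [-0.8, 0, 0, 0, 0, 0, 1],
  [-0.8, 0, -1.3, 0, 0, 0, 1],
  [-0.8, 0, -2.5, 0, 0, 0, 1],
  [-0.8, 0, -2.5, 0, 0, 0, 1],
])

```text
clock: 17.45
tool_pos: [569.0, -212.2, 282.1]
ee_rot: [0.004, 0.738, 0.675, 0.001]
wrist_force: [-0.9, -0.8, 0.3]
grip_width: 0.5
grasp_force: 0.0
```

```bash
cat > lev.py <<'E'
from h import *
T=vision.camera("top");im=T["color"];h=cv2.cvtColor(im,cv2.COLOR_BGR2HSV)
m=(((h[...,0]<8)|(h[...,0]>172))&(h[...,1]>150)&(h[...,2]>90)).astype(np.uint8);k=np.zeros_like(m);k[215:300,360:450]=1;m*=k
v,u=np.nonzero(m)
if len(u)>8:
    c=(u.mean(),v.mean());w=wf(ray(T,c,66));d=w[:2]-[77,-46];print("red px",c,len(u),"fixture",w,"angle",np.arctan2(d[1],d[0])+2.0,"r",np.hypot(*d))
else: print("no red",len(u))
E
python3 lev.py; python3 - <<'E'
from h import *
st=robot.state();print(st["clock"],st["tool_pos"],wf(st["tool_pos"]))
th0=-2.0
for th in (0.0,0.2,.4,.6,.8,1.0,1.2,1.4,1.6,1.8,1.9,2.0):
    a=th-2.0;u=np.array([np.cos(a),np.sin(a)]);n=np.array([-u[1],u[0]])
    # tool y along fixture y (17.5 half), tool x along -fixture x (9 half)
    hh=17.5*abs(n[1])+9*abs(n[0]);c=np.array([77,-46])+70*u-n*(6+hh)
    w=fw([*c,220]);print(th,c,w)
E
```

```text
red px (np.float64(383.93975903614455), np.float64(275.0)) 83 fixture [  50.365 -109.698   66.   ] angle 0.03315685421585646 r 69.04232899667751
17.5 [ 568.052 -211.52   279.406] [189.597  -0.259 279.406]
0.0 [  28.351 -100.718] [482.357 -41.965 220.   ]
0.2 [  42.845 -109.911] [471.909 -55.583 220.   ]
0.4 [  59.455 -115.517] [464.845 -71.628 220.   ]
0.6 [  71.314 -118.014] [461.302 -83.217 220.   ]
0.8 [  83.044 -118.754] [459.52  -94.835 220.   ]
1.0 [  95.443 -117.345] [ 459.819 -107.31   220.   ]
1.2 [ 108.088 -113.388] [ 462.634 -120.257  220.   ]
1.4 [ 120.361 -106.592] [ 468.31  -133.087  220.   ]
1.6 [131.496 -96.86 ] [ 477.011 -145.044  220.   ]
1.8 [140.65  -84.349] [ 488.657 -155.277  220.   ]
1.9 [144.223 -77.178] [ 495.481 -159.474  220.   ]
2.0 [147.  -69.5] [ 502.881 -162.924  220.   ]
```

>>> step_arm([
  [1.2, -0.6, 0, 0, 0, 0, 1],
  [2.4, -1.2, 0, 0, 0, 0, 1],
  [3.6, -1.9, 0, 0, 0, 0, 1],
  [4.54, -2.42, 0, 0, 0, 0, 1],
  [4.54, -2.42, 0, 0, 0, 0, 1],
  [4.54, -2.42, 0, 0, 0, 0, 1],
  [4.54, -2.42, 0.8, 0, 0, 0, 1],
  [4.54, -2.42, 1.5, 0, 0, 0, 1],
  [4.54, -2.42, 1.68, 0, 0, 0, 1],
  [4.54, -2.42, 1.68, 0, 0, 0, 1],
  [4.54, -2.42, 1.68, 0, 0, 0, 1],
])

```text
clock: 18.88
tool_pos: [487.8, -21.6, 210.9]
ee_rot: [0.001, 0.738, 0.675, 0.0]
wrist_force: [0.1, -1.2, -0.3]
grip_width: 0.4
grasp_force: 0.0
```

```bash
python3 f.py; python3 lev.py; cat > arc.py <<'E'
from h import *
st=robot.state();p0=wf(st["tool_pos"])
for th in np.arange(-.1,2.01,.1):
    a=th-2.0;u=np.array([np.cos(a),np.sin(a)]);n=np.array([-u[1],u[0]])
    hh=17.5*abs(n[1])+9*abs(n[0]);c=np.array([77,-46])+70*u-n*(6+hh);d=c-p0[:2]
    r=row([*fw([*c,212])]);print(round(th,2),r[:3].round(2))
E
python3 arc.py
```

```text
18.875 [  7.537 -97.11  210.864   0.095  -1.201  -0.292] [0. 0. 0.]
no red 0
-0.1 [-0.37  0.05 -0.03]
0.0 [-0.52 -0.09 -0.03]
0.1 [-0.7  -0.21 -0.03]
0.2 [-0.89 -0.32 -0.03]
0.3 [-1.09 -0.4  -0.03]
0.4 [-1.3  -0.46 -0.03]
0.5 [-1.46 -0.5  -0.03]
0.6 [-1.6  -0.52 -0.03]
0.7 [-1.74 -0.54 -0.03]
0.8 [-1.89 -0.54 -0.03]
0.9 [-2.04 -0.53 -0.03]
1.0 [-2.2  -0.5  -0.03]
1.1 [-2.36 -0.46 -0.03]
1.2 [-2.52 -0.41 -0.03]
1.3 [-2.67 -0.33 -0.03]
1.4 [-2.82 -0.24 -0.03]
1.5 [-2.97 -0.12 -0.02]
1.6 [-3.1   0.01 -0.02]
1.7 [-3.22  0.16 -0.02]
1.8 [-3.33  0.32 -0.02]
1.9 [-3.42  0.5  -0.02]
2.0 [-3.49  0.69 -0.02]
```

>>> step_arm([
  [-0.37, 0, 0, 0, 0, 0, 1],
  [-0.52, -0.09, 0, 0, 0, 0, 1],
  [-0.7, -0.21, 0, 0, 0, 0, 1],
  [-0.89, -0.32, 0, 0, 0, 0, 1],
  [-1.09, -0.4, 0, 0, 0, 0, 1],
  [-1.3, -0.46, 0, 0, 0, 0, 1],
  [-1.46, -0.5, 0, 0, 0, 0, 1],
  [-1.6, -0.52, 0, 0, 0, 0, 1],
  [-1.74, -0.54, 0, 0, 0, 0, 1],
  [-1.89, -0.54, 0, 0, 0, 0, 1],
])

```text
clock: 20.18
tool_pos: [458.8, -94.5, 209.8]
ee_rot: [-0.0, 0.738, 0.675, 0.0]
wrist_force: [1.0, 2.4, 1.1]
grip_width: 0.5
grasp_force: 1.4
```

```bash
python3 f.py; python3 lev.py; python3 arc.py | tail -14
```

```text
20.175 [  82.827 -119.531  209.848    1.048    2.393    1.131] [0. 0. 0.]
no red 0
0.7 [ 0.16  0.02 -0.05]
0.8 [ 0.01  0.02 -0.05]
0.9 [-0.14  0.03 -0.05]
1.0 [-0.3   0.05 -0.05]
1.1 [-0.46  0.09 -0.05]
1.2 [-0.62  0.15 -0.05]
1.3 [-0.77  0.23 -0.05]
1.4 [-0.92  0.32 -0.05]
1.5 [-1.07  0.43 -0.05]
1.6 [-1.2   0.56 -0.05]
1.7 [-1.32  0.71 -0.05]
1.8 [-1.43  0.88 -0.05]
1.9 [-1.52  1.06 -0.05]
2.0 [-1.59  1.25 -0.05]
```

>>> step_arm([
  [-0.14, 0.03, -0.05, 0, 0, 0, 1],
  [-0.3, 0.05, -0.05, 0, 0, 0, 1],
  [-0.46, 0.09, -0.05, 0, 0, 0, 1],
  [-0.46, 0.09, -0.05, 0, 0, 0, 1],
])

```text
clock: 20.72
tool_pos: [460.9, -113.7, 212.0]
ee_rot: [0.0, 0.738, 0.675, -0.0]
wrist_force: [-0.9, 3.0, 1.6]
grip_width: 0.6
grasp_force: 0.8
```

```bash
python3 f.py; python3 - <<'E'
from h import *
T=vision.camera("top");S=vision.camera("side")
print(pix(T,fw((100,-100,60))),pix(S,fw((100,-100,60))))
for P in (T,S):
    for n in ("lever_grip","cam_lever"):
        for r in models.spot_in(P,n)[:2]: print(n,round(r["confidence"],2),wf(world(P,r["centre"])))
E
python3 arc.py | tail -11
```

```text
20.725 [ 101.716 -115.719  211.962   -0.859    2.96     1.609] [0. 0. 0.]
[402.086 272.568] [408.98  248.413]
1.0 [ 0.14 -0.03 -0.  ]
1.1 [-0.02  0.01 -0.  ]
1.2 [-0.18  0.06 -0.  ]
1.3 [-0.33  0.14 -0.  ]
1.4 [-0.48  0.23 -0.  ]
1.5 [-0.63  0.35 -0.  ]
1.6 [-0.76  0.48 -0.  ]
1.7 [-0.88  0.63 -0.  ]
1.8 [-0.99  0.79 -0.  ]
1.9 [-1.08  0.97 -0.  ]
2.0 [-1.15  1.16 -0.  ]
```

>>> step_arm([
  [-0.1, 0.03, 0, 0, 0, 0, 1],
  [-0.18, 0.06, 0, 0, 0, 0, 1],
  [-0.26, 0.1, 0, 0, 0, 0, 1],
  [-0.33, 0.14, 0, 0, 0, 0, 1],
  [-0.41, 0.19, 0, 0, 0, 0, 1],
  [-0.48, 0.23, 0, 0, 0, 0, 1],
])

```text
clock: 21.78
tool_pos: [468.4, -133.3, 211.9]
ee_rot: [0.0, 0.738, 0.675, -0.0]
wrist_force: [-0.9, 1.4, 0.3]
grip_width: 0.5
grasp_force: 0.9
```

```bash
python3 f.py; python3 lev.py;python3 arc.py | tail -7
```

```text
21.775 [ 120.607 -106.499  211.924   -0.914    1.354    0.284] [0. 0. 0.]
no red 0
1.4 [ 0.01 -0.01  0.  ]
1.5 [-0.13  0.11  0.  ]
1.6 [-0.26  0.24  0.  ]
1.7 [-0.39  0.38  0.  ]
1.8 [-0.49  0.55  0.  ]
1.9 [-0.58  0.73  0.  ]
2.0 [-0.65  0.92  0.  ]
```

```bash
python3 - <<'E'
from h import *
for n,z in (("top",(210,300,350,450)),("side",(200,300,340,460))):
    T=vision.camera(n);im=T["color"];h=cv2.cvtColor(im,cv2.COLOR_BGR2HSV)
    m=(((h[...,0]<10)|(h[...,0]>170))&(h[...,1]>120)&(h[...,2]>50));a=z
    v,u=np.nonzero(m[a[0]:a[1],a[2]:a[3]]);print(n,len(u),[(x+a[2],y+a[0]) for x,y in zip(u,v)][:12])
    for th in (0.03,.5,1,1.4):
        b=th-2;q=pix(T,fw((77+66*np.cos(b),-46+66*np.sin(b),66)));print(th,q,im[int(q[1]),int(q[0])])
E
```

```text
top 0 []
0.03 [384.358 273.956] [61 69 75]
0.5 [395.438 276.497] [70 77 83]
1 [407.055 273.395] [117 109  88]
1.4 [414.319 267.082] [114 105  85]
side 0 []
0.03 [391.866 248.599] [89 81 70]
0.5 [403.653 248.654] [90 84 68]
1 [413.937 246.296] [95 91 77]
1.4 [418.656 243.073] [114 109  91]
```

Bench colour now shows where the lever started (0.03 and 0.5 rad), so it is moving with the finger. Continuing the arc.

>>> step_arm([
  [-0.07, 0.05, 0, 0, 0, 0, 1],
  [-0.13, 0.11, 0, 0, 0, 0, 1],
  [-0.2, 0.17, 0, 0, 0, 0, 1],
  [-0.26, 0.24, 0, 0, 0, 0, 1],
  [-0.33, 0.31, 0, 0, 0, 0, 1],
  [-0.39, 0.38, 0, 0, 0, 0, 1],
  [-0.44, 0.47, 0, 0, 0, 0, 1],
  [-0.49, 0.55, 0, 0, 0, 0, 1],
  [-0.54, 0.64, 0, 0, 0, 0, 1],
  [-0.58, 0.73, 0, 0, 0, 0, 1],
  [-0.58, 0.73, 0, 0, 0, 0, 1],
])

```text
clock: 23.3
tool_pos: [495.6, -158.9, 211.9]
ee_rot: [0.0, 0.738, 0.675, 0.0]
wrist_force: [0.4, -0.1, 0.4]
grip_width: 0.9
grasp_force: 0.0
```

```bash
python3 f.py; python3 lev.py;python3 arc.py | tail -3
```

```text
23.3 [143.597 -77.148 211.94    0.376  -0.148   0.415] [0. 0. 0.]
no red 0
1.8 [ 0.07 -0.17 -0.  ]
1.9 [-0.02  0.   -0.  ]
2.0 [-0.09  0.2  -0.  ]
```

>>> step_arm([
  [0, -0.8, 0, 0, 0, 0, 1],
  [0, -1.2, -0.5, 0, 0, 0, 1],
  [-1.2, -1.2, -2, 0, 0, 0, 1],
  [-2.6, -1.2, -2.5, 0, 0, 0, 1],
  [-4, -1.2, -2.5, 0, 0, 0, 1],
  [-5.4, -1.2, -2.5, 0, 0, 0, 1],
  [-5.4, -1.2, -2.5, 0, 0, 0, 1],
  [-5.4, -1.2, -2.5, 0, 0, 0, 1],
])

```text
clock: 24.35
tool_pos: [428.0, -369.0, 311.3]
ee_rot: [-0.001, 0.738, 0.675, 0.0]
wrist_force: [-0.2, -0.2, -0.2]
grip_width: 0.3
grasp_force: 0.0
```

```bash
python3 f.py; python3 lev.py; python3 - <<'E'
from h import *
T=vision.camera("top");cv2.imwrite("pics/end.png",cv2.resize(T["color"][200:300,300:460],(800,500),interpolation=cv2.INTER_CUBIC))
E
```

```text
24.35 [ 358.98  -125.759  311.291   -0.214   -0.161   -0.24 ] [0. 0. 0.]
red px (np.float64(419.0), np.float64(255.34939759036143)) 83 fixture [142.599 -50.698  66.   ] angle 1.9285024690755557 r 65.76694186129518
```

View pics/end.png

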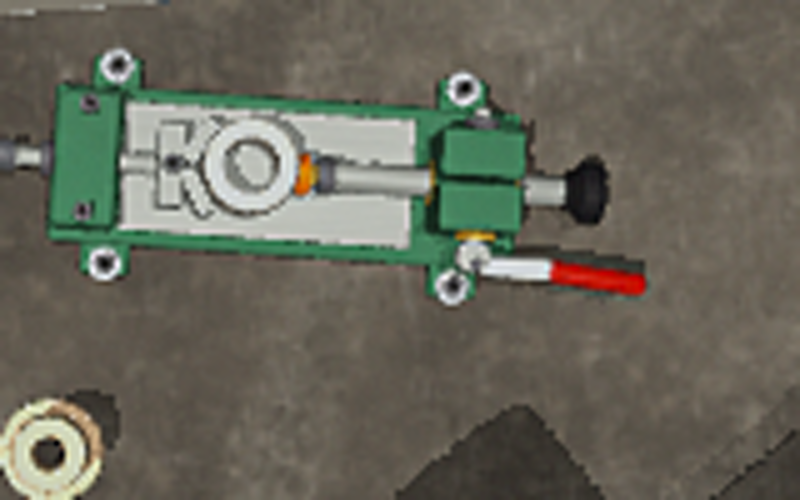

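The top crop shows the bush in the vee at (250,165), the pad against it at (307,175) and the lever beside the rod with its tip at (645,283). It reads about 1.93 rad, so I'll measure it more exactly.

```bash
python3 - <<'E'
from h import *
T=vision.camera("top");im=T["color"];h=cv2.cvtColor(im,cv2.COLOR_BGR2HSV)
def fline(m,z):
    v,u=np.nonzero(m);P=np.array([ray(T,(a,b),z)[:2] for a,b in zip(u,v)]);c=P.mean(0);w,V=np.linalg.eigh(np.cov((P-c).T));d=V[:,1];d=d if d[1]<0 else -d
    return c,np.arctan2(d[1],d[0]),len(u)
k=np.zeros(im.shape[:2],bool);k[240:275,400:440]=1
r=k&((h[...,0]<8)|(h[...,0]>172))&(h[...,1]>150)&(h[...,2]>90)
c,a,n=fline(r,66);print("lever",wf([*c,66]),a,"rel",a-FIX[2]+2,n)
g=np.zeros(im.shape[:2],bool);g[205:265,308:408]=1
g&=(h[...,0]>60)&(h[...,0]<90)&(h[...,1]>100)&(h[...,2]>50)
ys=[];
for x in range(330,384):
    v=np.nonzero(g[:,x])[0]
    if len(v):ys.append((x,v.min(),v.max()))
ys=np.array(ys);
for j in (1,2):
    pl=np.polyfit(ys[:,0],ys[:,j],1);A=ray(T,(330,np.polyval(pl,330)),10);B=ray(T,(384,np.polyval(pl,384)),10);d=B-A;print("edge",np.arctan2(d[1],d[0]),wf(A),wf(B))
b=cv2.cvtColor(im,cv2.COLOR_BGR2GRAY)
E
```

```text
lever [142.598 -50.698  66.   ] -1.7535712502748808 rel 1.906428749725119 83
edge -1.6635303115303648 [-104.044   42.592   10.   ] [49.035 42.052 10.   ]
edge -1.6675621203343824 [-98.889 -43.149  10.   ] [ 53.629 -44.302  10.   ]
```

>>> step_arm([
  [1.4, 0, 0, 0, 0, 0, 1],
  [2.8, 0, 0, 0, 0, 0, 1],
  [4.2, 0, 0, 0, 0, 0, 1],
  [5.3, 0.2, 0, 0, 0, 0, 1],
  [5.3, 0.3, 0.8, 0, 0, 0, 1],
  [5.3, 0.3, 2, 0, 0, 0, 1],
  [5.3, 0.3, 2.48, 0, 0, 0, 1],
  [5.3, 0.3, 2.48, 0, 0, 0, 1],
  [5.3, 0.6, 2.48, 0, 0, 0, 1],
  [5.3, 0.9, 2.48, 0, 0, 0, 1],
  [5.3, 1.1, 2.48, 0, 0, 0, 1],
  [5.3, 1.1, 2.48, 0, 0, 0, 1],
])

```text
clock: 26.0
tool_pos: [491.8, -162.5, 213.2]
ee_rot: [0.001, 0.738, 0.675, 0.0]
wrist_force: [-0.1, 0.2, -1.1]
grip_width: 0.4
grasp_force: 0.0
```

```bash
python3 f.py
```

```text
26.0 [147.591 -80.586 213.192  -0.149   0.217  -1.141] [0. 0. 0.]
```

>>> step_arm([
  [0, 0.04, 0, 0, 0, 0, 1],
  [0, 0.08, 0, 0, 0, 0, 1],
  [0, 0.12, 0, 0, 0, 0, 1],
  [0, 0.15, 0, 0, 0, 0, 1],
  [0, 0.15, 0, 0, 0, 0, 1],
])

```text
clock: 26.62
tool_pos: [496.9, -162.9, 212.7]
ee_rot: [-0.0, 0.738, 0.675, 0.0]
wrist_force: [0.4, 0.1, -0.8]
grip_width: 0.4
grasp_force: 0.0
```

>>> step_arm([
  [0, 0.02, 0, 0, 0, 0, 1],
  [0, 0.05, 0, 0, 0, 0, 1],
  [0, 0.05, 0, 0, 0, 0, 1],
])

```text
clock: 27.0
tool_pos: [499.0, -163.1, 212.8]
ee_rot: [0.0, 0.738, 0.675, 0.0]
wrist_force: [-1.0, -0.0, -0.7]
grip_width: 0.9
grasp_force: 0.0
```

>>> step_arm([
  [0, 0.03, 0, 0, 0, 0, 1],
  [0, 0.06, 0, 0, 0, 0, 1],
  [0, 0.06, 0, 0, 0, 0, 1],
])

```text
clock: 27.38
tool_pos: [500.5, -163.2, 212.5]
ee_rot: [-0.001, 0.738, 0.675, -0.001]
wrist_force: [-6.6, 0.2, 5.1]
grip_width: 0.3
grasp_force: 3.6
```

>>> step_arm([
  [0, 0.02, 0, 0, 0, 0, 1],
  [0, 0.04, 0, 0, 0, 0, 1],
  [0, 0.04, 0, 0, 0, 0, 1],
])

```text
clock: 27.75
tool_pos: [501.1, -163.3, 212.3]
ee_rot: [-0.003, 0.738, 0.675, -0.002]
wrist_force: [-12.9, -1.3, 9.0]
grip_width: 0.5
grasp_force: 6.9
```

It meets a hard stop (13 N within 0.6 mm), so the lever is at its stop. Withdrawing.

>>> step_arm([
  [0, -0.6, 0, 0, 0, 0, 1],
  [0, -1.2, 0, 0, 0, 0, 1],
  [0, -1.5, -1.2, 0, 0, 0, 1],
  [-1, -1.5, -2.4, 0, 0, 0, 1],
  [-2.4, -1.5, -2.5, 0, 0, 0, 1],
  [-3.8, -1.5, -2.5, 0, 0, 0, 1],
  [-5, -1.5, -2.5, 0, 0, 0, 1],
  [-5, -1.5, -2.5, 0, 0, 0, 1],
  [-5, -1.5, -2.5, 0, 0, 0, 1],
])

```text
clock: 28.88
tool_pos: [425.3, -356.8, 312.3]
ee_rot: [-0.001, 0.738, 0.675, 0.0]
wrist_force: [0.4, 0.0, 0.0]
grip_width: 0.7
grasp_force: 0.0
```

```bash
python3 f.py; python3 lev.py; python3 -c "
from bench import robot
print(robot.job_done())"
```

```text
28.875 [ 347.016 -129.543  312.306    0.386    0.011    0.004] [0. 0. 0.]
red px (np.float64(419.0), np.float64(255.34939759036143)) 83 fixture [142.599 -50.698  66.   ] angle 1.9285024690755557 r 65.76694186129518
the job is handed in; nothing more can be done
None
```

I handed the job in at 28.9 s of the 67 s allowed, but got no pass/fail result back: the bush is home in the vee with the pad pressing about 7 N before locking (not measured since), the lever is against its stop (camera reads about 1.92 rad), and I never touched the flanged bush, spanner or paste tin.

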